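# Clip a granule cartridge into the dispensing dock

### The job

Load the dispenser: take the granule cartridge that has the wide steel base plate and slide it up the sloping bed of the dock, past the spring catch at the side, until it is fully home and the catch has clicked back out behind its base plate. Let go of it there and leave the other things on the counter where they stand.

Things in the scene. Friction and masses are not known exactly. Their poses are not given: they have to be found in the camera images.
- cartridge: Loose granule cartridge, about 0.25 kg, base down on the counter. Steel base plate 80 (x) x 64 (y) x 9 mm high; centred on it a white box 70 (x) x 40 (y) mm, 9 to 54 mm above the underside, with a grey cap to 58 mm. Grip the white box across its 40 mm (along y). Origin: centre of the underside; z up, x along the 80 mm. Either short end may go in first.
- bed: The dock's fixed steel bed, a channel rising at 30 degrees towards the robot's left: x up the slope, y across it (towards the robot), z square off its surface. Origin: on the surface (z = 0), 100 mm above the counter, where the centre of the cartridge's underside lies once fully home, axes along the bed's. It starts at x = -85 mm (open). Side walls 12 mm high, 67 mm apart (y = +-33.5).
- entry (a point): Middle of the bed's open lower edge, bed x = -85, z = 0. Flared guides 12 mm high widen the way in from x = -85 to -66; straight walls start at x = -66 (-y side) and -39 mm (+y side, above the catch). Held flat on the bed with its centre at bed x = -104 mm it is just short of the catch. The bed is slippery: let go too early and the cartridge slides back out.
- lips (a point): Bed x = -5, y = 0, z = 12 mm: lower end of the lips, which run from here up to the stop over both edges of the base plate. Undersides at z = 12, tops at z = 16 mm, 53 mm open between them for the white box; turned-up lead-in from x = -17 mm, tops to z = 21. They bar setting the cartridge in from above.
- stop (a point): Foot of the end stop's face, bed x = 40.5, z = 0; the stop is 30 mm high. Behind it is the white metering head: bed x 46 to 107, y +-50, up to z = 50 mm; its highest edge is 200 mm above the counter.
- catch (a joint): Spring catch on the channel's +y side, a dark steel block sliding along bed y. 0 = sprung out, tooth 8 mm into the channel, ramp facing the entry; grows as pushed outward: 8 mm = clear, 11 mm at most. Spring 3 N at 0, 7 N at 8 mm; sliding past takes 3 to 10 N. It snaps back once the base plate's rear edge is past, cartridge centre beyond bed x = -2.5 mm; the stop comes at +0.5 mm.
- catch_tooth (a point): Inner corner of the catch's square back face, at bed x = -42.5, y = 25.5, z = 6.5 mm when sprung out. The ramp begins at x = -62 mm. The catch reaches out to bed y = 52 mm and up to z = 16 mm.
- canister: Loose plain white refill canister, 70 x 40 x 66 mm, no base plate: not the one to load, leave it standing. Origin: centre of the underside.
- jar: Loose small jar, 56 mm across, 75 mm high, steel cap; leave it. Origin: centre of the underside.
- weight: Loose brass balance weight, 36 mm across, 52 mm high; leave it. Origin: centre of the underside.
There are look-alikes about, which are no part of the job. Several things look just like the part that bears bed: the one meant starts farthest to the robot's left.

How it is judged:
By the outcome, as a careful person would: the job done as asked, in the order asked, and still so for the second after the job is handed in, with the robot touching nothing.
It also fails if it takes over 45 s, if anything falls off the work surface, if the arm or the gripper's body presses on something with over 40 N, if the wrist force passes 120 N, or if a joint passes its speed limit or range.

### The arm

A 6-joint arm with a two-finger parallel gripper is mounted at the origin on the work surface. World frame = base frame: x ahead of the robot, y to its left, z up, the work surface at z = 0. Lengths are in m, angles in rad, forces in N, time in s.
With the tool pointing down it reaches from about 0.425 to 0.925 m from the base axis. Payload 12.5 kg.
Tool frame: the origin (TCP) lies on the centre line of the jaws, within the pads' length; the fingertips stand 14 mm ahead of it and the grasp point (between the pads) lies 5 mm behind it (r.nose_length is the distance from the TCP to the fingertips, in m); z points along the fingers, y is the line along which they close (so a half turn about z gives the same grasp; the last joint's range is limited). The gripper opens to 85 mm and grips with 20 to 120 N. Pads are 22 mm wide; open, the fingers measure 114 mm over their backs; the gripper's body (76 mm by 85 mm) begins 54 mm behind the grasp point. The pads swing forward as they close: fully open they stand 13 mm farther back than shut.
Start: joints at [1.034, 0.491, 1.559, -0, 1.092, -0.106], TCP at [0.261, 0.568, 0.245] pointing down, gripper open.
Joint ranges: [-3.1, 3.1], [-0.84, 2.19], [0.05, 2.79], [-1.13, 4.28], [0.06, 2.93], [-2.69, 2.69]. Speed limits (rad/s): [2.22, 2.22, 2.79, 3.14, 3.14, 3.14].

### API

Orientations are given as [roll, pitch, yaw] about the fixed x, y, z axes, in that order (R = Rz(yaw) Ry(pitch) Rx(roll)).
In Python, from cell import r gives the robot as it stands.
- The arm moves only by the tool move_arm, never from a script. Its argument "targets" is a list that holds one entry, the list of rows, each a list of 7 numbers: the turn, a rotation vector about the tool's x, y, z in units of 90 degrees (1.0 is 90 degrees), then the shift along the tool's x, y, z in units of 100 mm (1.0 is 100 mm), then the closure, from 0 (fully open) to 1 (shut). A call has exactly 10 rows; each row is the pose to reach, as a shift and turn from the pose commanded when the call began, along the tool's axes at that moment; what a row does not reach only later rows make up. A row lasts 1/10 s, in which the tool goes at most 50 mm and 8.59 degrees, less where a joint would pass 70% of its speed; a pose out of reach is approached as far as the arm can. A call with a number of a shift or a turn outside -1 to 1 is refused whole. A call with a gripper value outside its range is refused whole. The fingers move at their own pace and stop on an object; "grip_force" is the grip in N (left out, the last holds). Time passes only in rows, so rows that repeat a pose let the fingers close, or fill a call up. It gives the time, the measured TCP pose, the force, the opening and the grip force at its end, in the units of the state.
- r.get_state(): the state, without advancing time (a new reading comes with each control period).
- r.capture(name): name is "side" or "top"; returns the picture (480x640x3 uint8, red, green, blue); there is no depth.
- r.camera_model(name): a dict with "vfov" (degrees; the focal length in pixels is half the picture's height over the tangent of half this angle, whatever the lens; pixels are square), "cx", "cy" (the principal point, pixels), "R" (3x3) and "t" (3): a world point X has camera coordinates R X + t. Camera axes: x right, y down, z forward; pixel columns grow to the right and rows downward; lengths in m; the calibration is good to about 2 mm. A picture is of the moment at which its call begins. camera_model takes no time and is no camera call.
- r.sign_off(): hands the job in; it is judged then, once.
The state is a dict: "t": time; "joint_positions": joint angles; "joint_velocities": joint speeds; "effort": joint torques, N m; "tcp_pos": TCP position; "ee_rot": TCP orientation; "contact_force": force on the tool from outside, world axes, zero at the start; "wrist_torque": the same for the moment, N m; "gripper_width": finger opening in m; "grasp_force": force on a finger pad.
Only numpy, scipy, OpenCV 4.12 (cv2) and the standard library are available. Lean on these libraries where they do the work, as an engineer would, in place of code of your own. Each camera call takes 0.05 s, during which the arm holds its last target. There are 200 camera calls.

## Working session

There is one attempt and no reset: what is moved stays moved. The work goes in short steps, Python scripts to look and compute and a tool call to move; the robot and the scene stay as the last step left them, time stands still between calls to the robot, and variables do not carry over. Pictures are saved under pics/ and viewed, at most 10 in all, crops included, and the job is handed in when it is done.

Besides the shell and the picture viewer there is one more tool, called by a JSON object that holds its "name" and its "arguments". move_arm: Moves the arm, as the interface text tells. Its arguments: {"type":"object","properties":{"targets":{"type":"array"},"grip_force":{"type":"number"}},"required":["targets"]}

```bash
mkdir -p pics; ls; python3 - <<'E'
from cell import r
import cv2,numpy as np
for n in("side","top"):
    im=r.capture(n); cv2.imwrite(f"pics/{n}0.png",im[:,:,::-1]); m=r.camera_model(n); print(n,m['vfov'],m['cx'],m['cy'],np.round(m['R'],3).tolist(),np.round(m['t'],3), -np.array(m['R']).T@m['t'],[k for k in m])
s=r.get_state();print(s)
E
```

```text
pics
side 49.05232242805401 310.85393984839544 245.07013322708073 [[0.889, -0.458, -0.015], [-0.32, -0.595, -0.737], [0.329, 0.66, -0.676]] [-0.425  0.233  0.945] [ 0.14155505 -0.6799311   0.80330125] ['vfov', 'cx', 'cy', 'R', 't']
top 44.100447264251756 321.8535700766329 243.26202251633867 [[-0.004, -1.0, 0.028], [-0.994, 0.001, -0.107], [0.107, -0.028, -0.994]] [-0.01   0.492  1.163] [0.36505697 0.02253087 1.20881091] ['vfov', 'cx', 'cy', 'R', 't']
{'t': 0.1, 'joint_positions': array([ 1.03439755e+00,  4.91469026e-01,  1.55938658e+00, -3.47838012e-06,
        1.09169373e+00, -1.05585226e-01]), 'joint_velocities': array([ 0.00031517,  0.00021549, -0.00059685,  0.00056301,  0.00169962,
       -0.00098241]), 'effort': array([ 1.97944537e-03, -6.19451165e+01, -2.62017435e+01, -9.54174152e-05,
        3.01327542e-03, -4.32830279e-05]), 'tcp_pos': array([0.26088366, 0.5677458 , 0.24480563]), 'ee_rot': array([-3.14064098e+00, -9.77555853e-05,  2.71078066e+00]), 'contact_force': array([-0.17569994,  1.22445349,  0.118279  ]), 'wrist_torque': array([ 0.0286448 ,  0.00235875, -0.00481609]), 'grasp_force': 0.0, 'gripper_width': 0.08506889890434953}
```

View pics/side0.png

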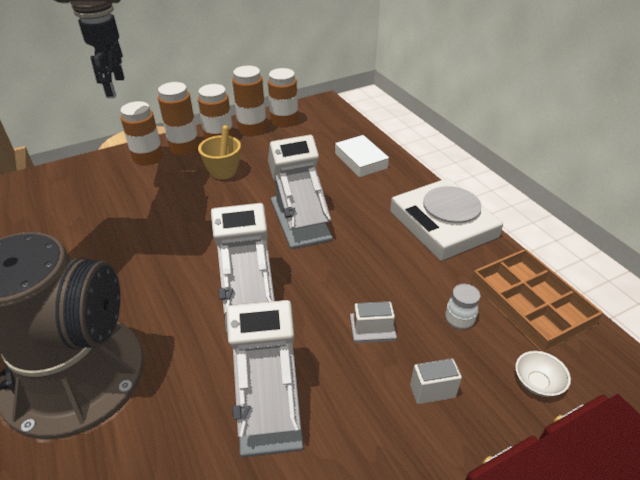

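View pics/top0.png

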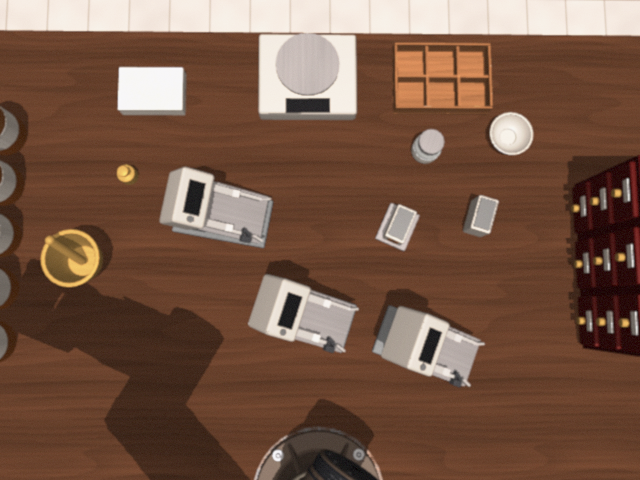

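The base-plate cartridge is at top (398,226) / side (374,318). Candidates for it:
- Plain canister at top (482,214) / side (436,380): it has no plate, so it is rejected.
- Jar at top (428,146) and the white box at top (152,90): both rejected.

There are three docks, at top (215,205), (303,312) and (428,342). The leftmost, at top (215,205) / side (300,190), is the one meant. I'll check both choices in a close crop.

```bash
python3 - <<'E'
import cv2,numpy as np
t=cv2.imread('pics/top0.png');s=cv2.imread('pics/side0.png')
def c(im,x,y,k):
    w,h=400//k,300//k
    p=cv2.resize(im[y:y+h,x:x+w],(400,300),interpolation=cv2.INTER_CUBIC)
    for i in range(0,w,10): cv2.line(p,(i*400//w,0),(i*400//w,4 if i%50 else 12),(0,255,255),1)
    for i in range(0,h,10): cv2.line(p,(0,i*300//h),(4,i*300//h),(0,255,255),1)
    return p
cv2.imwrite('pics/c1.png',np.vstack([np.hstack([c(t,150,155,3),c(t,370,195,5)]),np.hstack([c(s,240,130,3),c(s,330,280,4)])]))
E
```

```text
(no output)
```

View pics/c1.png

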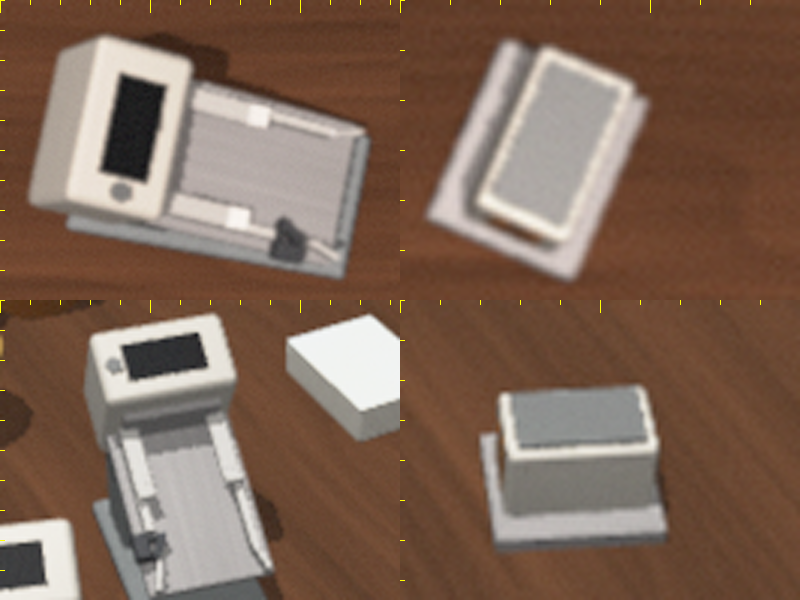

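The crop confirms the choice: a plate under the box at top (398,226), and a dock whose head is at upper left and whose catch is at top (246,235) / side (290,212). Next I'll zoom in to read the dock corners.

```bash
python3 - <<'E'
import cv2,numpy as np
t=cv2.imread('pics/top0.png');s=cv2.imread('pics/side0.png')
def c(im,x,y,w,h,k):
    p=cv2.resize(im[y:y+h,x:x+w],(w*k,h*k),interpolation=cv2.INTER_CUBIC)
    for i in range(0,w,10): cv2.line(p,(i*k,0),(i*k,8),(0,255,255),1); cv2.putText(p,str(x+i),(i*k+2,14),0,.35,(0,255,255))
    for i in range(0,h,10): cv2.line(p,(0,i*k),(8,i*k),(0,255,255),1); cv2.putText(p,str(y+i),(10,i*k+5),0,.35,(0,255,255))
    return p
cv2.imwrite('pics/c2.png',c(t,155,160,120,90,6)); cv2.imwrite('pics/c3.png',c(s,262,130,80,117,5))
E
```

```text
(no output)
```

View pics/c2.png

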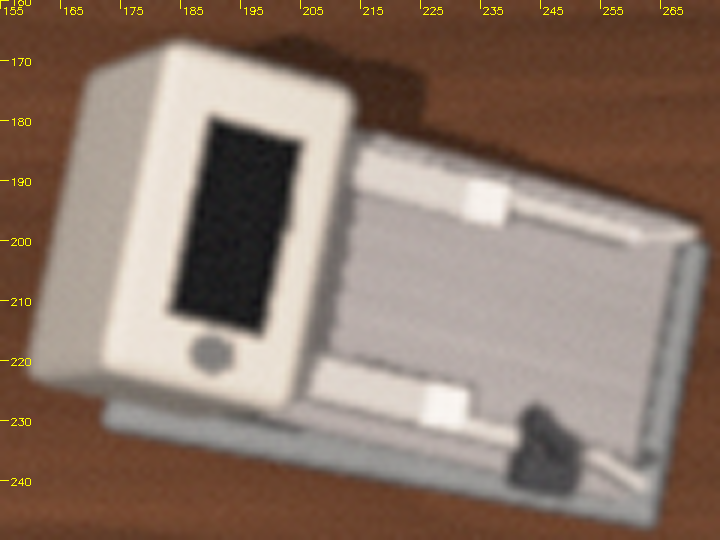

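View pics/c3.png

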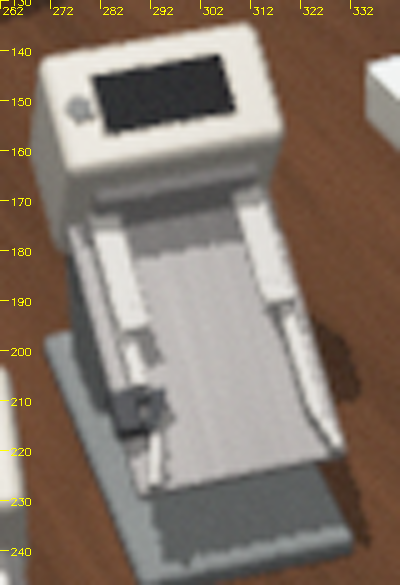

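Top view, dock: head corners at (182.5,166.3), (214.7,175.3), (172.2,222), (203.3,229.2), and lead-in inner corners at (239.7,198), (233.3,225). Side view: lead-in inner corners at (316,191.4), (291.6,195.6). I'll cast these onto their known heights.

```bash
cat > h.py <<'E'
import numpy as np
from cell import r
def ray(n,p,z):
    m=r.camera_model(n);R=np.array(m['R']);c=-R.T@np.array(m['t']);f=240/np.tan(np.radians(m['vfov']/2))
    d=R.T@np.array([(p[0]-m['cx'])/f,(p[1]-m['cy'])/f,1]);return (c+d*(z-c[2])/d[2])[:2]
def proj(n,X):
    m=r.camera_model(n);f=240/np.tan(np.radians(m['vfov']/2));q=np.array(m['R'])@X+np.array(m['t']);return np.array([m['cx']+f*q[0]/q[2],m['cy']+f*q[1]/q[2]])
def kab(A,B): # planar rigid A->B
    A=np.array(A);B=np.array(B);a=A.mean(0);b=B.mean(0);u=A-a;v=B-b
    th=np.arctan2((u[:,0]*v[:,1]-u[:,1]*v[:,0]).sum(),(u*v).sum());c,s=np.cos(th),np.sin(th);R=np.array([[c,-s],[s,c]])
    t=b-R@a;return t,th,np.round((B-(A@R.T+t))*1000,1)
S,C=.5,3**.5/2
def bedfit(n,pts):
    A=[];B=[]
    for (x,y,z),p in pts:
        A.append([(x*C-z*S)/1e3,y/1e3]);B.append(ray(n,p,.1+(x*S+z*C)/1e3))
    t,th,e=kab(A,B);print(n,'bed',t.round(4),'yaw',np.degrees(th).round(2));print(e.tolist())
def carfit(n,pts):
    t,th,e=kab([[x/1e3,y/1e3] for (x,y,z),p in pts],[ray(n,p,z/1e3) for (x,y,z),p in pts]);print(n,'cart',t.round(4),np.degrees(th).round(2));print(e.tolist())
E
python3 - <<'E'
from h import *
bedfit('top',[((107,-50,50),(182.5,166.3)),((46,-50,50),(214.7,175.3)),((107,50,50),(172.2,222)),((46,50,50),(203.3,229.2)),((-17,-26.5,21),(239.7,198)),((-17,26.5,21),(233.3,225))])
bedfit('side',[((107,50,50),(269.6,142.4)),((107,-50,50),(312.4,134.4)),((46,-50,50),(318.4,156.4)),((46,50,50),(276,164.4)),((-17,-26.5,21),(316,191.4)),((-17,26.5,21),(291.6,195.6))])
# cartridge: x axis along image up-right edge
c=lambda x,y:(370+(x-400)/5,195+y/5)
carfit('top',[((40,32,9),c(510,38)),((-40,32,9),c(430,217)),((-40,-32,9),c(577,280)),((40,-32,9),c(648,98)),((35,20,56),c(545,48)),((35,-20,56),c(633,85)),((-35,-20,56),c(565,243)),((-35,20,56),c(478,205))][:4])
E
```

```text
top bed [0.5474 0.1763] yaw 79.84
[[-0.8, 0.3], [-0.4, 1.3], [0.3, -1.8], [1.2, 2.2], [-0.7, -2.0], [0.4, 0.0]]
side bed [0.5469 0.179 ] yaw 80.22
[[-0.1, -5.5], [-1.6, -3.6], [-0.5, 5.7], [3.2, 4.8], [0.3, -2.1], [-1.3, 0.7]]
top cart [ 0.528  -0.1687] -23.52
[[0.4, -1.3], [-0.5, 0.8], [-0.9, -0.4], [1.0, 0.8]]
```

The three-point checks agree to about 2 mm:
- Bed origin is (0.547, 0.178) with yaw 80°.
- Cartridge is at (0.528, -0.169) with yaw -23.5°. Its plate measures about 77 x 63 mm, which fits the given size.

The tool's yaw of 155.3° already nearly suits the grasp (156.5°). I'm setting out.

{"name": "move_arm", "arguments": {"targets": [[[0,0,0,-0.1,-0.1,-0.03,0],[0,0,0,-0.2,-0.2,-0.06,0],[0,0,0,-0.3,-0.3,-0.09,0],[0,0,0,-0.4,-0.4,-0.12,0],[0,0,0,-0.5,-0.5,-0.15,0],[0,0,0,-0.6,-0.6,-0.18,0],[0,0,0,-0.7,-0.7,-0.21,0],[0,0,0,-0.8,-0.8,-0.24,0],[0,0,0,-0.9,-0.9,-0.27,0],[0,0,0,-1,-1,-0.3,0]]]}}

```text
t: 1.1
tcp_pos: [0.3105, 0.4342, 0.2756]
ee_rot: [3.141, 0.0, 2.711]
contact_force: [0.0, 0.1, 0.5]
gripper_width: 0.0852
grasp_force: 0.0
```

{"name": "move_arm", "arguments": {"targets": [[[0,0,0,-0.1,-0.1,0,0],[0,0,0,-0.2,-0.2,0,0],[0,0,0,-0.3,-0.3,0,0],[0,0,0,-0.4,-0.4,0,0],[0,0,0,-0.5,-0.5,0,0],[0,0,0,-0.6,-0.6,0,0],[0,0,0,-0.7,-0.7,0,0],[0,0,0,-0.8,-0.8,0,0],[0,0,0,-0.9,-0.9,0,0],[0,0,0,-1,-1,0,0]]]}}

```text
t: 2.1
tcp_pos: [0.3596, 0.3016, 0.2753]
ee_rot: [3.141, 0.0, 2.711]
contact_force: [-0.1, 0.3, 0.8]
gripper_width: 0.0853
grasp_force: 0.0
```

{"name": "move_arm", "arguments": {"targets": [[[0,0,0,-0.1,-0.1,0,0],[0,0,0,-0.2,-0.2,0,0],[0,0,0,-0.3,-0.3,0,0],[0,0,0,-0.4,-0.4,0,0],[0,0,0,-0.5,-0.5,0,0],[0,0,0,-0.6,-0.6,0,0],[0,0,0,-0.7,-0.7,0,0],[0,0,0,-0.8,-0.8,0,0],[0,0,0,-0.9,-0.9,0,0],[0,0,0,-1,-1,0,0]]]}}

```text
t: 3.1
tcp_pos: [0.4085, 0.1689, 0.2753]
ee_rot: [3.141, 0.0, 2.711]
contact_force: [-0.1, 1.1, 0.7]
gripper_width: 0.0852
grasp_force: 0.0
```

{"name": "move_arm", "arguments": {"targets": [[[0,0,0,-0.1,-0.1,0,0],[0,0,0,-0.2,-0.2,0,0],[0,0,0,-0.3,-0.3,0,0],[0,0,0,-0.4,-0.4,0,0],[0,0,0,-0.5,-0.5,0,0],[0,0,0,-0.6,-0.6,0,0],[0,0,0,-0.7,-0.7,0,0],[0,0,0,-0.8,-0.8,0,0],[0,0,0,-0.9,-0.9,0,0],[0,0,0,-1,-1,0,0]]]}}

```text
t: 4.1
tcp_pos: [0.4577, 0.0363, 0.2753]
ee_rot: [3.141, 0.0, 2.711]
contact_force: [-0.2, 0.4, 0.5]
gripper_width: 0.0855
grasp_force: 0.0
```

{"name": "move_arm", "arguments": {"targets": [[[0,0,0,-0.1,-0.1,0,0],[0,0,0,-0.2,-0.2,0,0],[0,0,0,-0.3,-0.3,0,0],[0,0,0,-0.4,-0.4,0,0],[0,0,0,-0.5,-0.5,0,0],[0,0,0,-0.6,-0.6,0,0],[0,0,0,-0.7,-0.7,0,0],[0,0,0,-0.8,-0.8,0,0],[0,0,0,-0.9,-0.9,0,0],[0,0,0,-1,-1,0,0]]]}}

```text
t: 5.1
tcp_pos: [0.5069, -0.0963, 0.2753]
ee_rot: [3.142, -0.0, 2.711]
contact_force: [0.4, -0.3, -0.9]
gripper_width: 0.0856
grasp_force: 0.0
```

{"name": "move_arm", "arguments": {"targets": [[[0,0,0,-0.1,-0.12,0.1,0],[0,0,0,-0.2,-0.24,0.2,0],[0,0,0,-0.3,-0.36,0.3,0],[0,0,0,-0.4,-0.48,0.4,0],[0,0,-0.013,-0.5,-0.58,0.55,0],[0,0,-0.013,-0.5,-0.58,0.7,0],[0,0,-0.013,-0.5,-0.58,0.85,0],[0,0,-0.013,-0.5,-0.58,1,0],[0,0,-0.013,-0.5,-0.58,1,0],[0,0,-0.013,-0.5,-0.58,1,0]]]}}

```text
t: 6.1
tcp_pos: [0.5278, -0.1692, 0.175]
ee_rot: [3.141, -0.001, 2.731]
contact_force: [-0.1, -0.3, -0.9]
gripper_width: 0.0855
grasp_force: 0.0
```

```bash
python3 - <<'E'
from h import *
import cv2
s=r.get_state();print(s['tcp_pos'],s['ee_rot'])
for n in('top','side'):
    cv2.imwrite(f'pics/{n}1.png',r.capture(n)[:,:,::-1])
im=cv2.imread('pics/side1.png')
k=6;x,y=310,210;w,h=120,98
p=cv2.resize(im[y:y+h,x:x+w],None,fx=k,fy=k,interpolation=cv2.INTER_CUBIC)
for i in range(0,w,10): cv2.putText(p,str(x+i),(i*k,10),0,.35,(0,255,255))
for i in range(0,h,10): cv2.putText(p,str(y+i),(0,i*k+5),0,.35,(0,255,255))
# predicted cap corners / plate corners
yaw=np.radians(-23.5);c,s_=np.cos(yaw),np.sin(yaw)
for a,b,z in [(40,32,9),(-40,32,9),(-40,-32,9),(40,-32,9),(35,20,58),(35,-20,58),(-35,-20,58),(-35,20,58)]:
    X=np.array([.528+(c*a-s_*b)/1e3,-.1687+(s_*a+c*b)/1e3,z/1e3]);q=(proj('side',X)-[x,y])*k
    cv2.circle(p,tuple(int(v) for v in q),3,(0,0,255),1)
cv2.imwrite('pics/c4.png',p)
E
```

```text
[ 0.52780204 -0.16917975  0.17501577] [ 3.14147251e+00 -7.13450489e-04  2.73107034e+00]
```

View pics/c4.png

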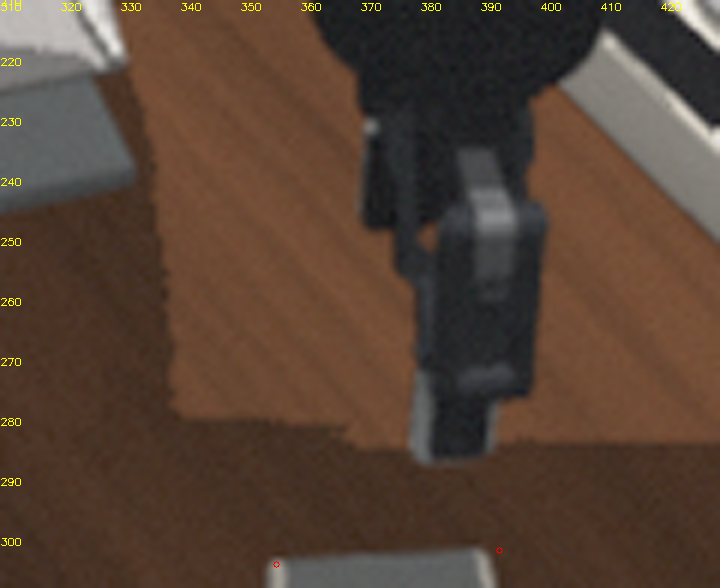

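The side crop shows the cap corners at (354,303) and (390,301), within about 1 px of the prediction, so the estimate holds. I'll descend and grip.

{"name": "move_arm", "arguments": {"targets": [[[0,0,0,0,0,0.15,0],[0,0,0,0,0,0.3,0],[0,0,0,0,0,0.45,0],[0,0,0,0,0,0.6,0],[0,0,0,0,0,0.7,0],[0,0,0,0,0,0.8,0],[0,0,0,0,0,0.85,0],[0,0,0,0,0,0.9,0],[0,0,0,0,0,0.95,0],[0,0,0,0,0,1,0]]]}}

```text
t: 7.2
tcp_pos: [0.5278, -0.1688, 0.0752]
ee_rot: [3.142, 0.001, 2.731]
contact_force: [-0.4, 0.2, 0.0]
gripper_width: 0.0852
grasp_force: 0.0
```

{"name": "move_arm", "arguments": {"targets": [[[0,0,0,0,0,0.1,0],[0,0,0,0,0,0.2,0],[0,0,0,0,0,0.3,0],[0,0,0,0,0,0.35,0],[0,0,0,0,0,0.35,0.2],[0,0,0,0,0,0.35,0.4],[0,0,0,0,0,0.35,0.6],[0,0,0,0,0,0.35,0.8],[0,0,0,0,0,0.35,1],[0,0,0,0,0,0.35,1]]], "grip_force": 80}}

```text
t: 8.2
tcp_pos: [0.5281, -0.1689, 0.041]
ee_rot: [3.141, 0.001, 2.731]
contact_force: [-0.7, 0.4, 6.5]
gripper_width: 0.0391
grasp_force: 81.3
```

{"name": "move_arm", "arguments": {"targets": [[[0,0,0,0,0,-0.25,1],[0,0,0,0,0,-0.5,1],[0,0,0.1,0.05,0.1,-0.75,1],[0,0,0.19,0.1,0.2,-0.8,1],[0,0,0.28,0.15,0.35,-0.8,1],[0,0,0.37,0.2,0.45,-0.8,1],[0,0,0.46,0.25,0.55,-0.8,1],[0,0,0.55,0.3,0.65,-0.8,1],[0,0,0.64,0.35,0.75,-0.8,1],[0,0,0.73,0.43,0.9,-0.8,1]]]}}

```text
t: 9.2
tcp_pos: [0.5241, -0.0689, 0.1202]
ee_rot: [-3.142, -0.0, 1.578]
contact_force: [-0.7, 0.4, -3.0]
gripper_width: 0.0386
grasp_force: 81.2
```

```bash
cat >> h.py <<'E'
from scipy.spatial.transform import Rotation as Ro
def goal(bx,bz,by=0,O=(.547,.178),yaw=80.,pitch=-30.,gz=.041,gx=0.):
    # tool x = bed x, tool z = -bed z
    Rb=Ro.from_euler('xyz',[0,pitch,yaw],degrees=True).as_matrix()
    T=Rb@np.diag([1,-1,-1]); p=np.array([*O,.1])+Rb@np.array([bx/1e3+gx,by/1e3,bz/1e3+gz]); return p,Ro.from_matrix(T)
def rel(p,T):
    s=r.get_state();R0=Ro.from_euler('xyz',s['ee_rot'])
    print('turn',((R0.inv()*T).as_rotvec()/(np.pi/2)).round(3),'shift',(R0.inv().apply(p-s['tcp_pos'])*10).round(3),'w',s['gripper_width'].round(4),'F',np.round(s['contact_force'],1))
E
python3 - <<'E'
from h import *
rel(*goal(-140,8)); print(goal(-140,8)[0])
E
```

```text
Traceback (most recent call last):
  File "h.py", line 27, in rel
    print('turn',((R0.inv()*T).as_rotvec()/(np.pi/2)).round(3),'shift',(R0.inv().apply(p-s['tcp_pos'])*10).round(3),'w',s['gripper_width'].round(4),'F',np.round(s['contact_force'],1))
                                                                                                                        ^^^^^^^^^^^^^^^^^^^^^^^^
AttributeError: 'float' object has no attribute 'round'
```

```bash
sed -i "s/s\['gripper_width'\].round(4)/round(s['gripper_width'],4)/" h.py
python3 - <<'E'
from h import *
rel(*goal(-140,20)); print(goal(-140,20)[0])
E
```

```text
turn [-0.03   0.332  0.113] shift [ 0.975 -0.027  0.374] w 0.0386 F [-0.7  0.4 -3. ]
[0.52065001 0.02856177 0.08282755]
```

{"name": "move_arm", "arguments": {"targets": [[[0,0.03,0.01,0.1,0,0,1],[-0.01,0.08,0.03,0.25,0,0,1],[-0.01,0.14,0.05,0.4,-0.01,0,1],[-0.02,0.2,0.07,0.55,-0.01,0,1],[-0.02,0.26,0.09,0.7,-0.02,0.05,1],[-0.03,0.3,0.1,0.85,-0.02,0.15,1],[-0.03,0.332,0.113,0.975,-0.027,0.25,1],[-0.03,0.332,0.113,0.975,-0.027,0.374,1],[-0.03,0.332,0.113,0.975,-0.027,0.374,1],[-0.03,0.332,0.113,0.975,-0.027,0.374,1]]]}}

```text
t: 10.2
tcp_pos: [0.5203, 0.0281, 0.0829]
ee_rot: [-3.141, -0.522, 1.403]
contact_force: [0.1, -0.8, -2.4]
gripper_width: 0.0389
grasp_force: 81.2
```

```bash
python3 - <<'E'
from h import *
import cv2
rel(*goal(-140,2))
P=[]
for n,x,y in(('top',215,165),('side',270,165)):
    cv2.imwrite(f'pics/{n}2.png',r.capture(n)[:,:,::-1]); im=cv2.imread(f'pics/{n}2.png')
    w,h,k=100,120,4
    im=im[y:y+h,x:x+w]
    p=cv2.resize(im,None,fx=k,fy=k,interpolation=cv2.INTER_CUBIC)
    for i in range(0,w,10): cv2.putText(p,str(x+i),(i*k,10),0,.33,(0,255,255))
    for i in range(0,h,10): cv2.putText(p,str(y+i),(0,i*k+5),0,.33,(0,255,255))
    def B(bx,by,bz):
        Rb=Ro.from_euler('xyz',[0,-30,80],degrees=True).as_matrix();return np.array([.547,.178,.1])+Rb@np.array([bx,by,bz])/1e3
    for q in[(-100,-32,29),(-100,32,29),(-180,-32,29),(-180,32,29),(-105,20,74),(-105,-20,74),(-85,33.5,0),(-85,-33.5,0),(-42.5,25.5,6.5),(-17,26.5,21),(-17,-26.5,21)]:
        u=(proj(n,B(*q))-[x,y])*k; cv2.circle(p,(int(u[0]),int(u[1])),3,(0,0,255),1)
    P.append(p)
cv2.imwrite('pics/c5.png',np.hstack(P))
E
```

```text
turn [-0.002  0.001  0.004] shift [0.005 0.003 0.183] w 0.0389 F [ 0.1 -0.8 -2.4]
```

View pics/c5.png

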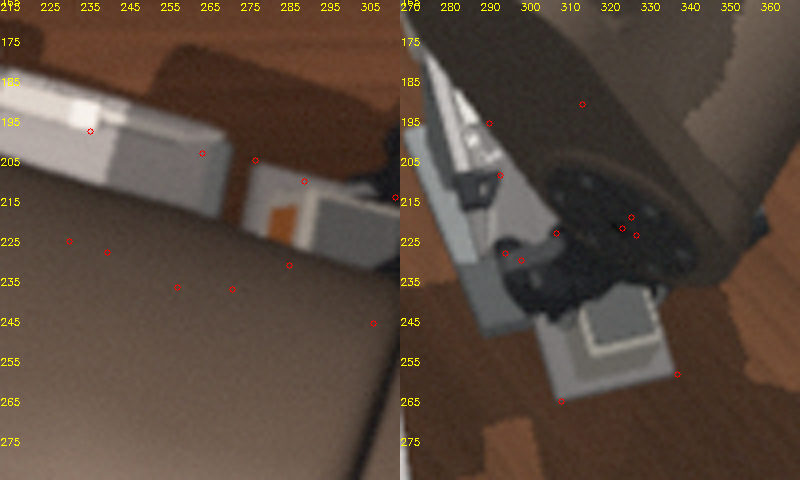

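The picture shows the cartridge tilted and held just below the entry. Its rear plate corners in the side view, at (309,264) and (337,257), match the prediction. Its front corner in the top view, at (277.5,206), is within about 2 px. I'll lower it, ease it into the flare and settle onto the bed by feel.

{"name": "move_arm", "arguments": {"targets": [[[0,0,0.004,0,0,0.05,1],[0,0,0.004,0,0,0.1,1],[0,0,0.004,0,0,0.14,1],[0,0,0.004,0,0,0.17,1],[0,0,0.004,0.04,0,0.17,1],[0,0,0.004,0.08,0,0.17,1],[0,0,0.004,0.12,0,0.17,1],[0,0,0.004,0.16,0,0.17,1],[0,0,0.004,0.2,0,0.17,1],[0,0,0.004,0.25,0,0.17,1]]]}}

```text
t: 11.3
tcp_pos: [0.5253, 0.0584, 0.0809]
ee_rot: [-3.138, -0.523, 1.396]
contact_force: [0.3, 0.3, -1.8]
gripper_width: 0.0383
grasp_force: 81.2
```

{"name": "move_arm", "arguments": {"targets": [[[0,0,0,0,0,0.01,1],[0,0,0,0,0,0.02,1],[0,0,0,0,0,0.02,1],[0,0,0,0,0,0.02,1],[0,0,0,0,0,0.02,1],[0,0,0,0,0,0.02,1],[0,0,0,0,0,0.02,1],[0,0,0,0,0,0.02,1],[0,0,0,0,0,0.02,1],[0,0,0,0,0,0.02,1]]]}}

```text
t: 12.3
tcp_pos: [0.5254, 0.0591, 0.0789]
ee_rot: [-3.138, -0.523, 1.396]
contact_force: [-0.4, -0.0, -1.9]
gripper_width: 0.0385
grasp_force: 81.2
```

```bash
cat >> h.py <<'E'
def bed(O=(.547,.178)):
    s=r.get_state();Rb=Ro.from_euler('xyz',[0,-30,80],degrees=True)
    print('bed xyz mm',(Rb.inv().apply(s['tcp_pos']-np.array([*O,.1]))*1e3-[0,0,41]).round(1),'F bed',Rb.inv().apply(s['contact_force']).round(1),'M',Rb.inv().apply(s['wrist_torque']).round(2),'t',s['t'])
E
python3 -c "
from h import *
bed();rel(*goal(-104,0))"
```

```text
bed xyz mm [-115.2    0.7    1.2] F bed [-1.   0.4 -1.6] M [ 0.05  0.47 -0.01] t 12.3
turn [-0.002  0.    -0.   ] shift [0.112 0.007 0.012] w 0.0385 F [-0.4 -0.  -1.9]
```

{"name": "move_arm", "arguments": {"targets": [[[0,0,0,0,0.007,0.005,1],[0,0,0,0,0.007,0.01,1],[0,0,0,0,0.007,0.015,1],[0,0,0,0,0.007,0.02,1],[0,0,0,0,0.007,0.02,1],[0,0,0,0,0.007,0.02,1],[0,0,0,0,0.007,0.02,1],[0,0,0,0,0.007,0.02,1],[0,0,0,0,0.007,0.02,1],[0,0,0,0,0.007,0.02,1]]]}}

```text
t: 13.3
tcp_pos: [0.5263, 0.0597, 0.0776]
ee_rot: [-3.138, -0.523, 1.396]
contact_force: [-2.5, -5.2, 4.6]
gripper_width: 0.0388
grasp_force: 82.4
```

```bash
python3 -c "
from h import *
bed()"
```

```text
bed xyz mm [-115.2   -0.2   -0.4] F bed [-2.5  1.5  6.8] M [0.16 0.42 0.08] t 13.3
```

{"name": "move_arm", "arguments": {"targets": [[[0,0,0,0.02,0,-0.003,1],[0,0,0,0.04,0,-0.003,1],[0,0,0,0.06,0,-0.003,1],[0,0,0,0.08,0,-0.003,1],[0,0,0,0.1,0,-0.003,1],[0,0,0,0.13,0,-0.003,1],[0,0,0,0.16,0,-0.003,1],[0,0,0,0.19,0,-0.003,1],[0,0,0,0.22,0,-0.003,1],[0,0,0,0.25,0,-0.003,1]]]}}

```text
t: 14.3
tcp_pos: [0.531, 0.0804, 0.09]
ee_rot: [-3.141, -0.521, 1.396]
contact_force: [2.2, -8.0, 0.1]
gripper_width: 0.0385
grasp_force: 82.1
```

```bash
python3 -c "
from h import *
bed()"
```

```text
bed xyz mm [-90.6  -1.2  -0.2] F bed [-6.4 -3.6  3.8] M [-0.92  1.48 -0.09] t 14.3
```

{"name": "move_arm", "arguments": {"targets": [[[0,0,0,0.04,0,0,1],[0,0,0,0.08,0,0,1],[0,0,0,0.12,0,0,1],[0,0,0,0.16,0,0,1],[0,0,0,0.2,0,0,1],[0,0,0,0.24,0,0,1],[0,0,0,0.28,0,0,1],[0,0,0,0.32,0,0,1],[0,0,0,0.36,0,0,1],[0,0,0,0.4,0,0,1]]]}}

```text
t: 15.3
tcp_pos: [0.5375, 0.1149, 0.1102]
ee_rot: [-3.141, -0.522, 1.396]
contact_force: [5.3, -5.5, -0.7]
gripper_width: 0.0386
grasp_force: 81.7
```

```bash
python3 -c "
from h import *
bed()"
```

```text
bed xyz mm [-50.2  -1.6  -0.2] F bed [-4.2 -6.2  1.7] M [-1.26  0.89 -0.04] t 15.3
```

{"name": "move_arm", "arguments": {"targets": [[[0,0,0,0.04,0,0,1],[0,0,0,0.08,0,0,1],[0,0,0,0.12,0,0,1],[0,0,0,0.16,0,0,1],[0,0,0,0.2,0,0,1],[0,0,0,0.24,0,0,1],[0,0,0,0.28,0,0,1],[0,0,0,0.32,0,0,1],[0,0,0,0.36,0,0,1],[0,0,0,0.39,0,0,1]]]}}

```text
t: 16.3
tcp_pos: [0.5433, 0.1482, 0.1298]
ee_rot: [-3.142, -0.522, 1.396]
contact_force: [5.4, -5.4, 0.0]
gripper_width: 0.0386
grasp_force: 81.8
```

```bash
python3 -c "
from h import *
bed()"
```

```text
bed xyz mm [-11.1  -1.5  -0.2] F bed [-3.8 -6.2  2.2] M [-1.27  0.85  0.25] t 16.3
```

{"name": "move_arm", "arguments": {"targets": [[[0,0,0,0.01,0,0,1],[0,0,0,0.02,0,0,1],[0,0,0,0.03,0,0,1],[0,0,0,0.04,0,0,1],[0,0,0,0.05,0,0,1],[0,0,0,0.06,0,0,1],[0,0,0,0.07,0,0,1],[0,0,0,0.07,0,0,1],[0,0,0,0.07,0,0,1],[0,0,0,0.07,0,0,1]]]}}

```text
t: 17.3
tcp_pos: [0.5443, 0.1542, 0.1333]
ee_rot: [-3.141, -0.522, 1.396]
contact_force: [5.2, -4.0, 0.4]
gripper_width: 0.039
grasp_force: 81.8
```

```bash
python3 -c "
from h import *
bed()"
```

```text
bed xyz mm [-4.1 -1.5 -0.2] F bed [-2.4 -5.9  1.9] M [-1.32  0.61  0.19] t 17.3
```

Catch still pressed (side force −6 N). Creep on.

{"name": "move_arm", "arguments": {"targets": [[[0,0,0,0.005,0,0,1],[0,0,0,0.01,0,0,1],[0,0,0,0.015,0,0,1],[0,0,0,0.02,0,0,1],[0,0,0,0.025,0,0,1],[0,0,0,0.03,0,0,1],[0,0,0,0.035,0,0,1],[0,0,0,0.04,0,0,1],[0,0,0,0.04,0,0,1],[0,0,0,0.04,0,0,1]]]}}

```text
t: 18.3
tcp_pos: [0.5442, 0.1576, 0.1352]
ee_rot: [-3.139, -0.523, 1.395]
contact_force: [1.9, -6.7, 2.8]
gripper_width: 0.0383
grasp_force: 82.5
```

```bash
python3 -c "
from h import *
bed()"
```

```text
bed xyz mm [-0.2 -0.8 -0.2] F bed [-4.  -3.   5.6] M [-0.82  0.88 -0.13] t 18.3
```

{"name": "move_arm", "arguments": {"targets": [[[0,0,0,0.005,0,0,1],[0,0,0,0.01,0,0,1],[0,0,0,0.015,0,0,1],[0,0,0,0.02,0,0,1],[0,0,0,0.025,0,0,1],[0,0,0,0.03,0,0,1],[0,0,0,0.03,0,0,1],[0,0,0,0.03,0,0,1],[0,0,0,0.03,0,0,1],[0,0,0,0.03,0,0,1]]]}}

```text
t: 19.3
tcp_pos: [0.5442, 0.1584, 0.1358]
ee_rot: [-3.139, -0.52, 1.394]
contact_force: [-3.0, -22.3, 0.1]
gripper_width: 0.0385
grasp_force: 83.3
```

```bash
python3 - <<'E'
from h import *
import cv2
bed()
P=[]
for n,x,y in(('top',200,165),('side',262,150)):
    cv2.imwrite(f'pics/{n}3.png',r.capture(n)[:,:,::-1]); im=cv2.imread(f'pics/{n}3.png')
    w,h,k=80,100,5
    p=cv2.resize(im[y:y+h,x:x+w],None,fx=k,fy=k,interpolation=cv2.INTER_CUBIC)
    for i in range(0,w,10): cv2.putText(p,str(x+i),(i*k,10),0,.33,(0,255,255))
    for i in range(0,h,10): cv2.putText(p,str(y+i),(0,i*k+5),0,.33,(0,255,255))
    P.append(p)
cv2.imwrite('pics/c6.png',np.hstack(P))
E
```

```text
bed xyz mm [ 0.7 -0.7 -0.1] F bed [-19.4  -0.9  11.4] M [-0.56  3.56 -0.45] t 19.3
```

View pics/c6.png

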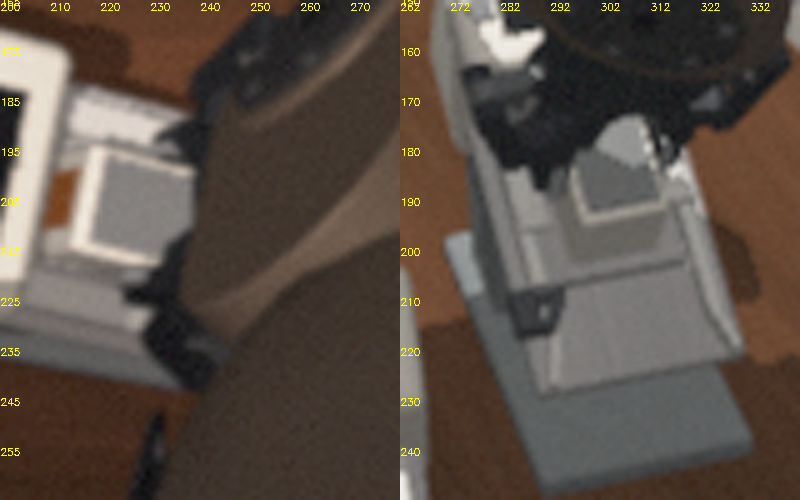

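The wrist force rose to 19 N at bed x ≈ 0.7, so the cartridge is against the stop, and the side load is gone. The side crop shows the plate's rear edge at about (300,203), above the catch, which is out again at (290,212). I'll relax the push, let go and withdraw square off the bed.

{"name": "move_arm", "arguments": {"targets": [[[0,0,0,-0.01,0,0,1],[0,0,0,-0.015,0,0,1],[0,0,0,-0.015,0,0,0.8],[0,0,0,-0.015,0,0,0.5],[0,0,0,-0.015,0,0,0.2],[0,0,0,-0.015,0,0,0],[0,0,0,-0.015,0,0,0],[0,0,0,-0.015,0,0,0],[0,0,0,-0.015,0,0,0],[0,0,0,-0.015,0,0,0]]]}}

```text
t: 20.4
tcp_pos: [0.5437, 0.1592, 0.1356]
ee_rot: [-3.138, -0.523, 1.396]
contact_force: [-0.2, -0.8, 0.1]
gripper_width: 0.0857
grasp_force: 0.0
```

{"name": "move_arm", "arguments": {"targets": [[[0,0,0,0,0,-0.05,0],[0,0,0,0,0,-0.1,0],[0,0,0,0,0,-0.2,0],[0,0,0,0,0,-0.3,0],[0,0,0,0,0,-0.4,0],[0,0,0,0,0,-0.5,0],[0,0,0,0,0,-0.65,0],[0,0,0,0,0,-0.8,0],[0,0,0,0,0,-0.9,0],[0,0,0,0,0,-1,0]]]}}

```text
t: 21.4
tcp_pos: [0.5354, 0.1094, 0.2233]
ee_rot: [-3.138, -0.523, 1.396]
contact_force: [-0.5, 0.8, -0.1]
gripper_width: 0.0853
grasp_force: 0.0
```

{"name": "move_arm", "arguments": {"targets": [[[0,0,0,-0.1,0,-0.1,0],[0,0,0,-0.2,0,-0.2,0],[0,0,0,-0.3,0,-0.3,0],[0,0,0,-0.4,0,-0.4,0],[0,0,0,-0.5,0,-0.5,0],[0,0,0,-0.6,0,-0.6,0],[0,0,0,-0.7,0,-0.7,0],[0,0,0,-0.8,0,-0.8,0],[0,0,0,-0.9,0,-0.8,0],[0,0,0,-1,0,-0.8,0]]]}}

```text
t: 22.4
tcp_pos: [0.5135, -0.0156, 0.2413]
ee_rot: [-3.138, -0.523, 1.395]
contact_force: [0.0, 0.2, -0.2]
gripper_width: 0.0851
grasp_force: 0.0
```

```bash
python3 - <<'E'
from h import *
import cv2
bed()
P=[]
for n,x,y in(('top',190,165),('side',262,150)):
    cv2.imwrite(f'pics/{n}4.png',r.capture(n)[:,:,::-1]); im=cv2.imread(f'pics/{n}4.png')
    w,h,k=80,100,5
    p=cv2.resize(im[y:y+h,x:x+w],None,fx=k,fy=k,interpolation=cv2.INTER_CUBIC)
    P.append(p)
cv2.imwrite('pics/c7.png',np.hstack(P))
E
```

```text
bed xyz mm [-99.5  -0.7 179.5] F bed [ 0.1 -0.  -0.3] M [-0.02  0.24 -0.07] t 22.4
```

View pics/c7.png

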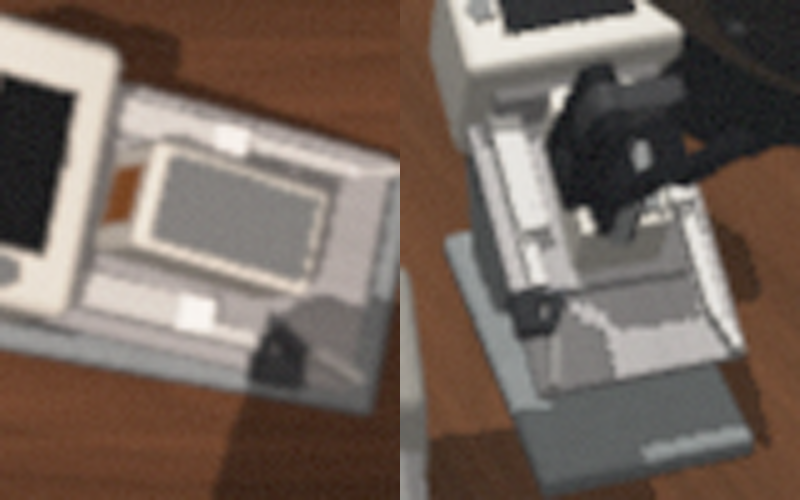

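The cartridge stays on the slippery bed with its plate under the lips. One numeric check on the catch against its sprung-out picture, then I'll hand in.

```bash
python3 - <<'E'
import cv2,numpy as np
for f in('top0','top4','side0','side4'):
    im=cv2.imread(f'pics/{f}.png').max(2); x,y=(236,222) if 'top' in f else (280,203)
    m=im[y:y+24,x:x+ (20 if 'top' in f else 18)]<75; yy,xx=np.nonzero(m); print(f,m.sum(),xx.mean()+x,yy.mean()+y,yy.min()+y,xx.max()+x)
E
```

```text
top0 37 244.97297297297297 234.43243243243242 229 249
top4 123 245.22764227642276 237.8211382113821 230 250
side0 29 286.37931034482756 212.13793103448276 203 291
side4 81 287.69135802469134 211.8148148148148 206 294
```

The catch's inner edge is back at row 230, against 229 at the start; pushed clear it would be about 4 px further out. So it has sprung out behind the plate.

```bash
python3 -c "
from cell import r
print(r.sign_off())"
```

```text
the job is handed in; nothing more can be done
None
```

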